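# Set the stock tags after a refill

## Robot

A 6-joint arm with a two-finger parallel gripper is mounted at the origin on the work surface. World frame = base frame: x ahead of the robot, y to its left, z up, the work surface at z = 0. Lengths are in m, angles in rad, forces in N, time in s.
With the tool pointing down it reaches from about 0.225 to 0.875 m from the base axis. Payload 3.4 kg.
Tool frame: the origin (TCP) lies midway between the tips of the shut fingers; the grasp point (between the pads) lies 19 mm behind it; y points along the fingers, x is the direction in which the jaws open and shut, and the axes are right-handed (so a half turn about y gives the same grasp; the last joint's range is limited). The gripper opens to 85 mm and grips with 20 to 120 N. Pads are 22 mm wide; open, the fingers measure 114 mm over their backs; the gripper's body (76 mm by 85 mm) begins 54 mm behind the grasp point. The pads swing forward as they close: fully open they stand 13 mm farther back than shut.
Start: joints at [-1.346, 0.276, 1.505, -0, 1.361, -0.121], TCP at [0.195, -0.541, 0.197] pointing down, gripper open.
Joint ranges: [-2.89, 2.89], [-0.75, 2.08], [0.22, 2.7], [-1.18, 4.32], [0.11, 2.71], [-2.7, 2.7]. Speed limits (rad/s): [2.57, 2.57, 3.14, 3.14, 3.14, 3.14].

## Interface

Orientations are given as [roll, pitch, yaw] about the fixed x, y, z axes, in that order (R = Rz(yaw) Ry(pitch) Rx(roll)).
In Python, from rig import observe, imaging, sign_off gives the robot as it stands.
- The arm moves only by the tool step_arm, never from a script. Its argument "moves" is a list that holds one entry, the list of rows, each a list of 7 numbers: the turn, a rotation vector about the tool's x, y, z in rad, then the shift along the tool's x, y, z in m, then the closure in counts, from 0 (fully open) to 255 (shut). A call has 1 to 12 rows; each row shifts and turns the commanded pose from where the row before left it, along the tool's axes as they then stand; what a row does not reach is not made up. A row lasts 1/8 s, in which the tool goes at most 62.5 mm and 10.7 degrees, less where a joint would pass 70% of its speed; a pose out of reach is approached as far as the arm can. A call with a gripper value outside its range is refused whole. The fingers move at their own pace and stop on an object; "force" is the grip in N (left out, the last holds). Time passes only in rows, so rows that do not move let the fingers close. It gives the time, the measured TCP pose, the force and the opening at its end, in the units of the state.
- observe(): the state, without advancing time (a new reading comes with each control period).
- imaging.read_camera(name): name is "scene" or "top" or "wrist"; returns a dict with "img" (480x640x3 uint8, red, green, blue), "range_z" (480x640 float32, m along the optical axis (not along the pixel's ray), 0 where there is no reading), "intrinsics" (3x3 intrinsics, pixels), "k1" (the pictures are not rectified: a ray, as slopes to the right and down, at radius r is drawn at 1 + k1 r^2 times it, then the intrinsics apply), "R" (3x3) and "t" (3): a world point X has camera coordinates R X + t; the wrist camera has in their place "tool_from_camera" (4x4, takes a point from camera to tool coordinates, whose origin is the TCP and whose axes are the tool frame's). Camera axes: x right, y down, z forward; pixel columns grow to the right and rows downward; lengths in m; the calibration is good to about 2 mm. A picture is of the moment at which its call begins: read the wrist's pose just before it.
- sign_off(): hands the job in, once; it reports no verdict.
The state is a dict: "clock": time; "joint_pos": joint angles; "qd": joint speeds; "joint_torque": joint torques, N m; "tool_pos": TCP position; "tool_rot": TCP orientation; "contact_force": force on the tool from outside, world axes, zero at the start; "moment": the same for the moment, N m; "width": finger opening in m.
Only numpy, scipy, OpenCV 4.12 (cv2) and the standard library are available. Lean on these libraries where they do the work, as an engineer would, in place of code of your own. Each camera call takes 0.05 s, during which the arm holds its last target.

## Task

Each bin on the stock board has a hinged tag in line with it: push tags over gently with a fingertip until every full bin's tag leans towards its bin, with the round disc face up, and the nearly empty bin's tag leans away from its bin, with the straight bar face up. Leave the tags that are already right as they are, do not pinch or force any tag, and do not move the bins or the other things lying about.

Things in the scene. Friction and masses are not known exactly. Their poses are not given: they have to be found in the camera images.
- stand_a_hinge (a point): middle of the hinge axis of tag_a, 53 mm above the table. Its x axis points across the board to the bins, its y axis is the hinge axis, z up. The fixed steel stand is 56 mm (x) by 74 mm (y), its two cheeks reach 53 mm above its underside (8 mm above the hinge axis)
- tag_a (a joint): angle of the flat aluminium tag on this stand, 56 mm wide, 4 mm thick, 74 mm from hinge axis to far edge, 50 g. 0 = upright; +0.66 = leaning to the bins on its stop, raised round disc (stocked) up; -0.66 = leaning away on its stop, raised straight bar (reorder) up. Past upright it falls to the other stop by itself. At a stop its far edge is 45 mm beside and 58 mm above the hinge axis
- stand_a_place (a point): point on the board 155 mm along x from this tag's stand: the middle of the place of the bin that this tag belongs to (bins stand within about 10 mm of it; tags and bins are 100 mm apart along the row)
- stand_b_hinge (a point): middle of the hinge axis of tag_b, 53 mm above the table. Its x axis points across the board to the bins, its y axis is the hinge axis, z up. The fixed steel stand is 56 mm (x) by 74 mm (y), its two cheeks reach 53 mm above its underside (8 mm above the hinge axis)
- tag_b (a joint): angle of the flat aluminium tag on this stand, 56 mm wide, 4 mm thick, 74 mm from hinge axis to far edge, 50 g. 0 = upright; +0.66 = leaning to the bins on its stop, raised round disc (stocked) up; -0.66 = leaning away on its stop, raised straight bar (reorder) up. Past upright it falls to the other stop by itself. At a stop its far edge is 45 mm beside and 58 mm above the hinge axis
- stand_b_place (a point): point on the board 155 mm along x from this tag's stand: the middle of the place of the bin that this tag belongs to (bins stand within about 10 mm of it; tags and bins are 100 mm apart along the row)
- stand_c_hinge (a point): middle of the hinge axis of tag_c, 53 mm above the table. Its x axis points across the board to the bins, its y axis is the hinge axis, z up. The fixed steel stand is 56 mm (x) by 74 mm (y), its two cheeks reach 53 mm above its underside (8 mm above the hinge axis)
- tag_c (a joint): angle of the flat aluminium tag on this stand, 56 mm wide, 4 mm thick, 74 mm from hinge axis to far edge, 50 g. 0 = upright; +0.66 = leaning to the bins on its stop, raised round disc (stocked) up; -0.66 = leaning away on its stop, raised straight bar (reorder) up. Past upright it falls to the other stop by itself. At a stop its far edge is 45 mm beside and 58 mm above the hinge axis
- stand_c_place (a point): point on the board 155 mm along x from this tag's stand: the middle of the place of the bin that this tag belongs to (bins stand within about 10 mm of it; tags and bins are 100 mm apart along the row)
- stand_d_hinge (a point): middle of the hinge axis of tag_d, 53 mm above the table. Its x axis points across the board to the bins, its y axis is the hinge axis, z up. The fixed steel stand is 56 mm (x) by 74 mm (y), its two cheeks reach 53 mm above its underside (8 mm above the hinge axis)
- tag_d (a joint): angle of the flat aluminium tag on this stand, 56 mm wide, 4 mm thick, 74 mm from hinge axis to far edge, 50 g. 0 = upright; +0.66 = leaning to the bins on its stop, raised round disc (stocked) up; -0.66 = leaning away on its stop, raised straight bar (reorder) up. Past upright it falls to the other stop by itself. At a stop its far edge is 45 mm beside and 58 mm above the hinge axis
- stand_d_place (a point): point on the board 155 mm along x from this tag's stand: the middle of the place of the bin that this tag belongs to (bins stand within about 10 mm of it; tags and bins are 100 mm apart along the row)
- bin_bushings: grey open plastic bin, 110 mm (x) by 84 mm (y) by 50 mm tall, loose on the 8 mm thick board, full to the brim of steel bushings; nothing in it rises more than 64 mm above its underside; origin at the centre of its underside
- bin_pins: grey open plastic bin, 110 mm (x) by 84 mm (y) by 50 mm tall, loose on the 8 mm thick board, full to the brim of brass dowel pins, heaped; nothing in it rises more than 64 mm above its underside; origin at the centre of its underside
- bin_blocks: grey open plastic bin, 110 mm (x) by 84 mm (y) by 50 mm tall, loose on the 8 mm thick board, full to the brim of small aluminium blocks; nothing in it rises more than 64 mm above its underside; origin at the centre of its underside
- bin_low: grey open plastic bin, 110 mm (x) by 84 mm (y) by 50 mm tall, loose on the 8 mm thick board, nearly empty: two short steel pins on a bare floor; nothing in it rises more than 64 mm above its underside; origin at the centre of its underside
- bolt: loose steel bolt standing on its head on the board, 22 mm across, 41 mm tall; a bystander; origin at the centre of its underside
- collar: loose steel collar, 34 mm across, 18 mm tall, between the tags and the bins; a bystander; origin at the centre of its underside
- screwdriver: screwdriver with black handle, 190 mm, lying in front of the board; a bystander
- wrench: steel wrench, 170 mm, lying in front of the board; a bystander
- oil: white bottle, 48 mm across, 130 mm tall; a bystander; origin at the centre of its underside
- flange: round aluminium flange, 150 mm across, 50 mm thick, lying flat; a bystander; origin at the centre of its underside
- cup: steel cup, 72 mm across, 75 mm tall; a bystander; origin at the centre of its underside
Things that resemble listed ones, but are neither listed nor needed, are in the scene too. Leave any red or turquoise look-alike of the bin_low alone.

How it is judged:
By the outcome, as a careful person would: the job done as asked, in the order asked, and still so for the second after the job is handed in, with the robot touching nothing.
It also fails if it takes over 64 s, if anything falls off the work surface, if the arm or the gripper's body presses on something with over 40 N, if the wrist force passes 120 N, or if a joint passes its speed limit or range.

## Working session

There is one attempt and no reset: what is moved stays moved. The work goes in short steps, Python scripts to look and compute and a tool call to move; the robot and the scene stay as the last step left them, time stands still between calls to the robot, and variables do not carry over. Pictures are saved under pics/ and viewed, and the job is handed in when it is done.

Besides the shell and the picture viewer there is one more tool, called after "Emit:" by a JSON object that holds its "op" and its "data", one argument or row to a line. step_arm: Moves the arm, as the interface text tells. Its arguments: {"type":"object","properties":{"moves":{"type":"array","items":{"type":"array","items":{"type":"array","items":{"type":"number"}}}},"force":{"type":"number"}},"required":["moves"]}

```bash
mkdir -p pics
cat > h.py <<'E'
import numpy as np,cv2
from rig import observe,imaging,sign_off
def cam(n):
    d=imaging.read_camera(n); return d
def save(n,f):
    d=cam(n); cv2.imwrite('pics/'+f,d['img'][:,:,::-1]); np.savez('pics/'+f+'.npz',**d); return d
def ray(d,u,v):
    K=np.array(d['intrinsics']);x=(u-K[0,2])/K[0,0];y=(v-K[1,2])/K[1,1]
    k=float(d['k1']);a,b=x,y
    for _ in range(20):
        r2=a*a+b*b;a=x/(1+k*r2);b=y/(1+k*r2)
    return np.array([a,b,1.])
def onplane(d,u,v,z):
    R=np.array(d['R']);t=np.array(d['t']);c=-R.T@t;w=R.T@ray(d,u,v);return c+w*(z-c[2])/w[2]
def depthpt(d,u,v):
    R=np.array(d['R']);t=np.array(d['t']);return R.T@(ray(d,u,v)*d['range_z'][int(v),int(u)]-t)
E
python3 - <<'E'
from h import *
print(observe())
save('scene','s0.png');d=save('top','t0.png')
print(d['intrinsics'],d['k1'],d['R'],d['t'])
E
```

```text
{'clock': 0.0, 'joint_pos': array([-1.34602698e+00,  2.76577158e-01,  1.50613554e+00,  6.07115635e-06,
        1.36067999e+00, -1.21018864e-01]), 'qd': array([ 0.0015743 ,  0.00083527,  0.00023504, -0.00020417, -0.00173438,
        0.00269926]), 'joint_torque': array([-5.86937858e-05, -4.16781127e+01, -2.45807326e+01, -4.26956085e-04,
        1.12119236e-02,  3.35095663e-06]), 'tool_pos': array([ 0.19474513, -0.54039497,  0.19624897]), 'tool_rot': array([-1.57057313,  0.00178615, -1.22500918]), 'contact_force': array([-0.239024  , -0.27455142, -0.61173531]), 'moment': array([ 0.01712246, -0.03727673,  0.01871277]), 'width': 0.08513038518017153}
[[452.99274099   0.         326.63950714]
 [  0.         452.99274099 236.78925174]
 [  0.           0.           1.        ]] 0.01748467666308497 [[ 0.02831927 -0.99926941  0.02566455]
 [-0.99084154 -0.03145304 -0.13131547]
 [ 0.13202676 -0.02171074 -0.99100836]] [-0.03261947  0.49245587  1.05204722]
```

View pics/s0.png

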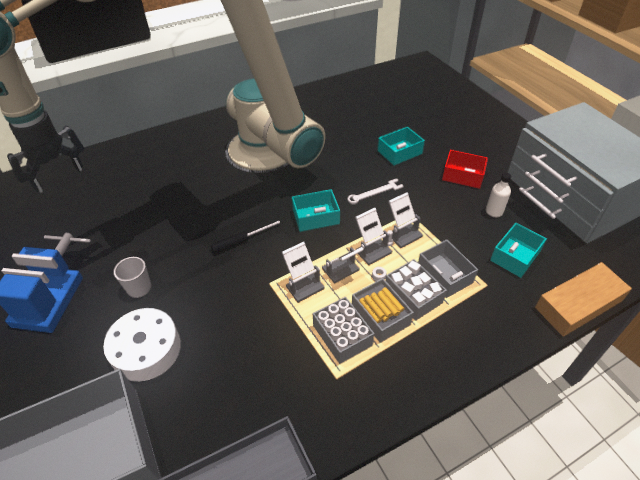

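View pics/t0.png

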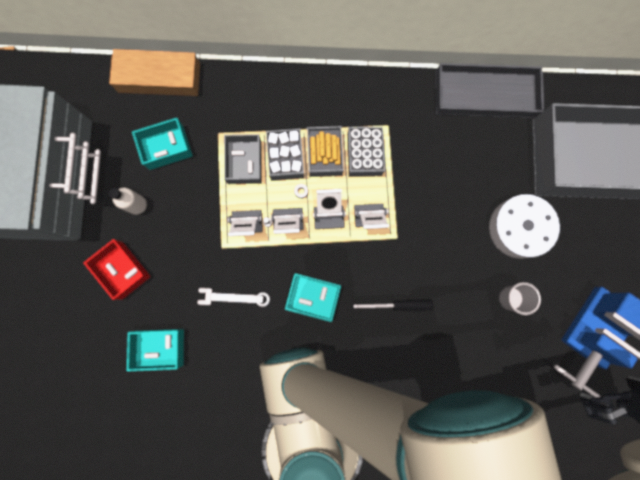

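Run:
```python
import cv2
a=cv2.imread('pics/t0.png')[115:255,205:410];cv2.imwrite('pics/t0z.png',cv2.resize(a,None,fx=3.9,fy=3.9,interpolation=cv2.INTER_CUBIC))
a=cv2.imread('pics/s0.png')[185:375,260:490];cv2.imwrite('pics/s0z.png',cv2.resize(a,None,fx=3.1,fy=3.1,interpolation=cv2.INTER_CUBIC))
```

```text
(no output)
```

View pics/t0z.png

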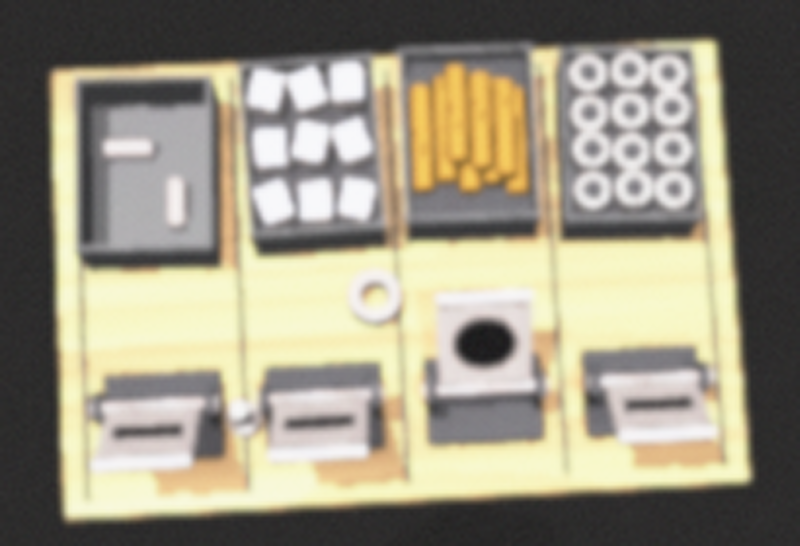

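View pics/s0z.png

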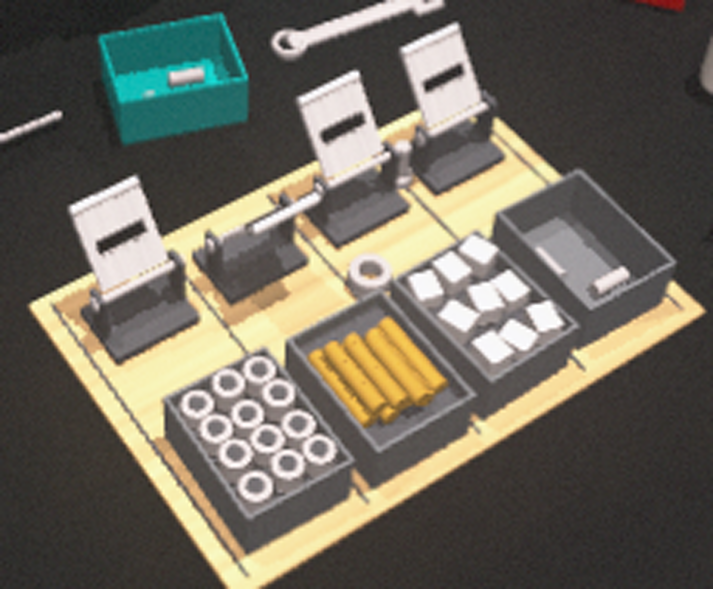

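The full bushings bin (366,149) and blocks bin (284,153) have tags leaning away with the bar up, at (373,216) and (287,221). Both of these are wrong. The pins tag (329,205) shows its disc and the low bin's tag (244,223) shows its bar, so both are right. Possible look-alikes for bin_low are turquoise at (162,143), (313,297) and (155,350), and red at (117,269). The real one is grey, at (243,158). Next I'll measure the two wrong tags.

Run:
```python
from h import *
for n in ('t0','s0'):
    d=dict(np.load(f'pics/{n}.png.npz'))
    H,W=d['range_z'].shape
    vv,uu=np.mgrid[0:H,0:W]
    K=d['intrinsics'];k=float(d['k1'])
    p=cv2.undistortPoints(np.stack([uu.ravel(),vv.ravel()],1).astype(np.float64)[:,None],K,np.array([k,0,0,0.]))[:,0]
    z=d['range_z'].ravel()
    X=(np.c_[p,np.ones(len(p))]*z[:,None]-d['t'])@d['R']
    img=d['img'].reshape(-1,3).astype(int)
    m=(z>0)&(X[:,2]>0.063)&(X[:,2]<.13)&(img.min(1)>100)&(X[:,0]>.3)&(X[:,0]<.65)&(abs(X[:,1])<.4)
    nl,lab,st,c=cv2.connectedComponentsWithStats(m.reshape(H,W).astype(np.uint8))
    for i in range(1,nl):
        if st[i,4]<40: continue
        Q=X[(lab==i).ravel()]
        hi=Q[Q[:,2]>np.percentile(Q[:,2],85)]
        nv=np.linalg.svd(Q-Q.mean(0))[2][2]
        print(n,c[i].round(),st[i,4],'mean',Q.mean(0).round(4),'top',hi.mean(0).round(4),'n',nv.round(3),'ext',Q.min(0).round(3),Q.max(0).round(3))
d=dict(np.load('pics/t0.png.npz'))
for u,v in [(219,133),(389,125.5),(397,238),(222,248)]: print(onplane(d,u,v,.008).round(4))
```

```text
t0 [328. 199.] 386 mean [ 0.5733 -0.0183  0.0917] top [ 0.5882 -0.02    0.1115] n [-0.783 -0.073  0.617] ext [ 0.549 -0.047  0.063] [0.593 0.009 0.115]
t0 [374. 220.] 345 mean [ 0.5265 -0.1225  0.0917] top [ 0.5112 -0.1226  0.112 ] n [-0.783 -0.068 -0.618] ext [ 0.505 -0.152  0.063] [ 0.552 -0.093  0.116]
t0 [286. 225.] 343 mean [0.5093 0.076  0.0916] top [0.4939 0.074  0.1122] n [-0.781 -0.071 -0.621] ext [0.488 0.048 0.063] [0.533 0.104 0.115]
t0 [242. 228.] 354 mean [0.5002 0.1749 0.0921] top [0.4852 0.1744 0.1123] n [-0.78  -0.057 -0.623] ext [0.48  0.147 0.063] [0.526 0.204 0.116]
s0 [402. 207.] 459 mean [0.5043 0.1755 0.0892] top [0.4888 0.1735 0.1106] n [0.787 0.06  0.615] ext [0.482 0.147 0.063] [0.528 0.207 0.114]
s0 [369. 223.] 490 mean [0.5128 0.0757 0.089 ] top [0.4973 0.0744 0.1105] n [0.792 0.066 0.607] ext [0.49  0.047 0.063] [0.539 0.106 0.114]
s0 [297. 258.] 595 mean [ 0.5297 -0.1233  0.089 ] top [ 0.5141 -0.1241  0.1102] n [0.789 0.068 0.611] ext [ 0.507 -0.152  0.063] [ 0.552 -0.093  0.115]
s0 [349. 254.] 119 mean [ 0.5847 -0.0213  0.1029] top [ 0.5913 -0.0229  0.1135] n [ 0.755  0.08  -0.651] ext [ 0.548 -0.048  0.063] [0.596 0.013 0.115]
[0.7503 0.2588 0.008 ]
[ 0.7864 -0.1686  0.008 ]
[ 0.499  -0.1914  0.008 ]
[0.4611 0.2346 0.008 ]
```

Emit:
{"op": "step_arm", "data": {
  "moves": [
    [[0,0.13,0,0,0,0,255],[0,0.13,0,0,0,0,255],[0,0,0,-0.038,0,0.028,255],[0,0,0,-0.038,0,0.028,255],[0,0,0,-0.038,0,0.028,255],[0,0,0,-0.038,0,0.028,255],[0,0,0,-0.038,0,0.028,255],[0,0,0,-0.038,0,0.028,255],[0,0,0,-0.038,0,0.028,255],[0,0,0,-0.038,0,0.028,255],[0,0,0,-0.038,0,0.028,255],[0,0,0,-0.038,0,0.028,255]]
  ],
  "force": 20
}}

```text
clock: 1.6
tool_pos: [0.4417, -0.1369, 0.1969]
tool_rot: [-1.571, -0.0, -1.485]
contact_force: [0.4, -0.2, -0.9]
width: 0.0001
```

```bash
cat > go.py <<'E'
from h import *
from scipy.spatial.transform import Rotation as Ro
import sys
s=observe();R=Ro.from_euler('xyz',s['tool_rot']).as_matrix()
u=np.array([.9962,.0868,0]);v=np.array([-.0868,.9962,0])
print(s['clock'],s['tool_pos'].round(4),s['tool_rot'].round(3),s['contact_force'].round(2),s['width'])
for n,h in (('bush',[.5565,-.1205,.053]),('blocks',[.541,.078,.053])):
    p=s['tool_pos']-h; print(n,'hinge frame',(p@u).round(4),(p@v).round(4),p[2].round(4),'to stand-off -85,0,+45 in tool:',(R.T@(np.array(h)-.085*u+[0,0,.045]-s['tool_pos'])).round(4))
E
python3 go.py
```

```text
1.6 [ 0.4417 -0.1369  0.1969] [-1.571 -0.    -1.485] [ 0.39 -0.17 -0.87] 9.642503599755693e-05
bush hinge frame -0.1157 -0.0064 0.1439 to stand-off -85,0,+45 in tool: [-0.0064  0.0989  0.0308]
blocks hinge frame -0.1175 -0.2055 0.1439 to stand-off -85,0,+45 in tool: [-0.2055  0.0989  0.0323]
```

Emit:
{"op": "step_arm", "data": {
  "moves": [
    [[0,0,0,-0.006,0.033,0.01,255],[0,0,0,0,0.033,0.01,255],[0,0,0,0,0.033,0,255],[0,0,0,0,0,0,255]]
  ]
}}

```text
clock: 2.1
tool_pos: [0.4583, -0.1295, 0.0958]
tool_rot: [-1.577, 0.003, -1.485]
contact_force: [0.0, 0.3, 0.9]
width: -0.0002
```

```bash
python3 - <<'E'
from h import *
save('scene','s1.png');save('wrist','w1.png')
a=cv2.imread('pics/s1.png')[130:370,190:510];b=cv2.resize(a,None,fx=2.2,fy=2.2,interpolation=cv2.INTER_CUBIC);cv2.imwrite('pics/s1z.png',b)
E
python3 go.py
```

```text
2.2 [ 0.4609 -0.1309  0.0986] [-1.571 -0.    -1.485] [-0.13 -0.74  0.53] 2.988638676661601e-05
bush hinge frame -0.0961 -0.002 0.0456 to stand-off -85,0,+45 in tool: [-0.0021  0.0006  0.0111]
blocks hinge frame -0.0979 -0.2011 0.0456 to stand-off -85,0,+45 in tool: [-0.2012  0.0005  0.0126]
```

View pics/s1z.png

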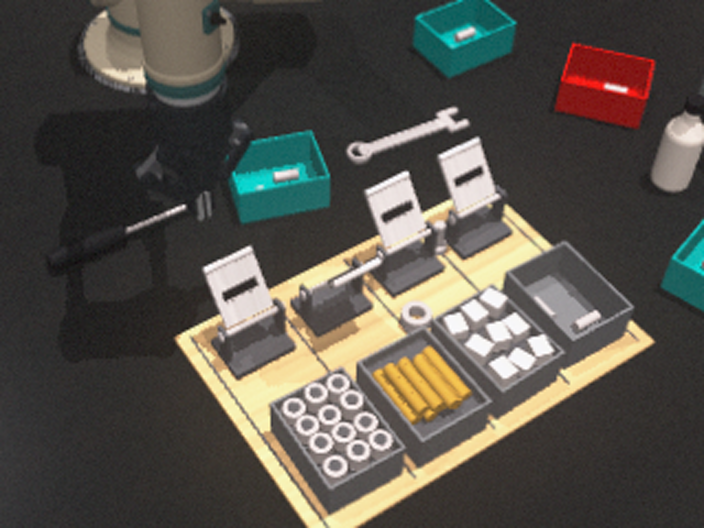

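View pics/w1.png

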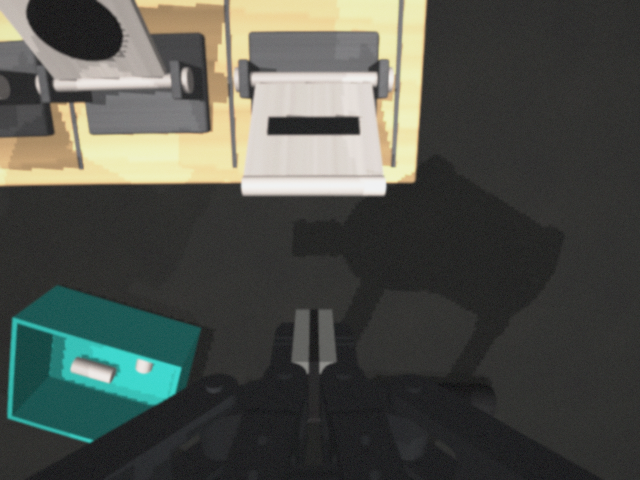

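Emit:
{"op": "step_arm", "data": {
  "moves": [
    [[0,0,0,0,0,0.015,255],[0,0,0,0,0,0.015,255],[0,0,0,0,0,0.008,255],[0,0,0,0,0,0.008,255],[0,0,0,0,0,0.008,255],[0,0,0,0,0,0.008,255],[0,0,0,0,0,0.008,255],[0,0,0,0,0,0.008,255],[0,0,0,0,0,0.006,255],[0,0,0,0,0,0.006,255],[0,0,0,0,0,0,255]]
  ]
}}

```text
clock: 3.58
tool_pos: [0.5508, -0.123, 0.098]
tool_rot: [-1.571, -0.0, -1.485]
contact_force: [0.3, 0.2, -0.4]
width: -0.0001
```

```bash
python3 - <<'E'
from h import *
save('scene','s2.png');save('wrist','w2.png')
a=cv2.imread('pics/s2.png')[130:370,190:510];b=cv2.resize(a,None,fx=2.2,fy=2.2,interpolation=cv2.INTER_CUBIC);cv2.imwrite('pics/s2z.png',b)
E
python3 go.py
```

```text
3.675 [ 0.5502 -0.1229  0.098 ] [-1.571  0.    -1.485] [-0.53  0.75 -1.1 ] -9.201636424712702e-05
bush hinge frame -0.0065 -0.0019 0.045 to stand-off -85,0,+45 in tool: [-0.0018  0.     -0.0785]
blocks hinge frame -0.0083 -0.201 0.045 to stand-off -85,0,+45 in tool: [-0.2009  0.     -0.0769]
```

View pics/s2z.png

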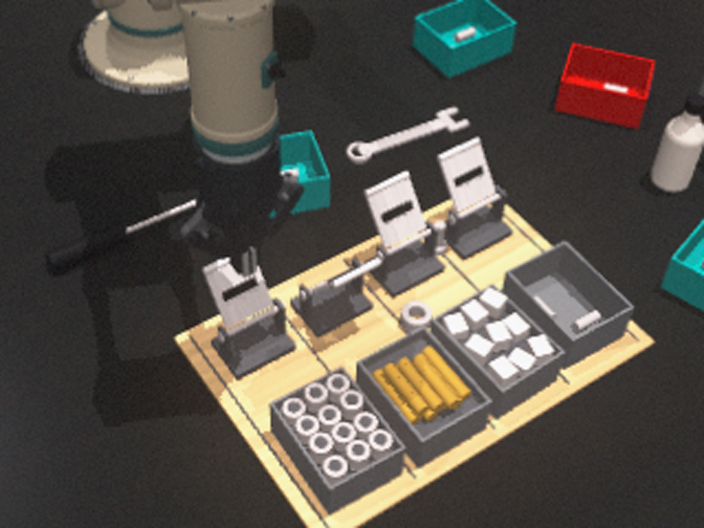

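View pics/w2.png

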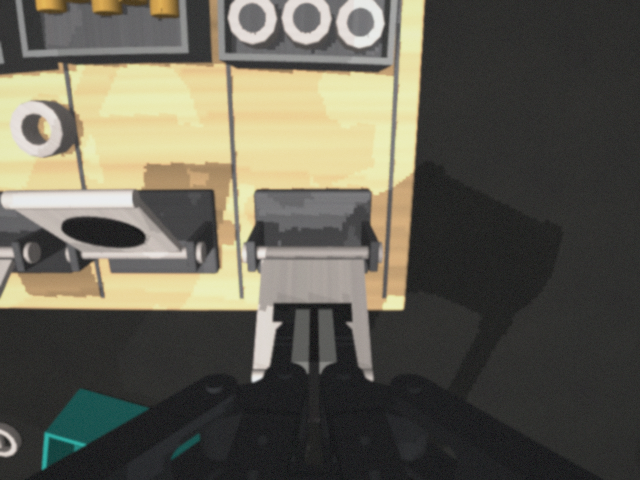

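Run:
```python
from h import *
d=dict(np.load('pics/s2.png.npz'))
def proj(X):
    c=d['R']@X+d['t'];x,y=c[:2]/c[2];f=1+float(d['k1'])*(x*x+y*y);K=d['intrinsics'];return (K[0,0]*x*f+K[0,2],K[1,1]*y*f+K[1,2]),c[2]
p=np.array([.5502,-.1229,.098]);u=np.array([.9962,.0868,0])
for q in (p,p+[0,0,.02],p+[0,0,.04],np.array([.5565,-.1205,.053]),np.array([.5565,-.1205,.053])-.045*u+[0,0,.058]):
    (a,b),z=proj(q);print((a,b),((a-190)*2.2,(b-130)*2.2),z,d['range_z'][int(b),int(a)])
a=d['img'][230:320,260:350,::-1];cv2.imwrite('pics/s2y.png',cv2.resize(a,None,fx=6.5,fy=6.5,interpolation=cv2.INTER_CUBIC))
print(d['range_z'][240:290:3,285:316:3].round(3))
```

```text
(np.float64(301.2093587240438), np.float64(261.8692712374419)) (np.float64(244.66058919289637), np.float64(290.11239672237224)) 1.0582690655776639 1.0822365
(np.float64(300.7765564674026), np.float64(256.04964703363623)) (np.float64(243.70842422828574), np.float64(277.30922347399974)) 1.0435157620593576 1.0759392
(np.float64(300.3318027472045), np.float64(250.06190519594244)) (np.float64(242.72996604384994), np.float64(264.13619143107337)) 1.0287624585410513 1.0119343
(np.float64(304.30364794846975), np.float64(275.91696816652853)) (np.float64(251.46802548663345), np.float64(321.0173299663628)) 1.0884249855590242 1.0831413
(np.float64(292.80817266591055), np.float64(246.70182370401244)) (np.float64(226.1779798650032), np.float64(256.7440121488274)) 1.0713383031584691 0.9807492
[[0.958 0.96  0.983 0.984 0.979 0.984 0.995 0.993 1.232 1.233 1.233]
 [0.    0.967 0.974 0.978 0.984 0.987 1.001 1.012 1.228 1.226 1.226]
 [1.222 0.973 0.98  1.017 0.996 1.002 0.    1.01  1.217 1.221 1.224]
 [1.215 1.064 1.071 1.023 1.004 1.009 1.008 1.019 1.213 1.214 1.214]
 [1.057 1.068 1.069 1.071 1.015 1.01
[... 161 characters left out ...]
88 1.194]
 [1.186 1.069 1.073 1.07  1.077 1.077 1.083 1.085 1.087 1.18  1.174]
 [1.182 1.068 1.072 1.072 1.08  1.078 1.083 1.088 1.092 1.092 1.171]
 [1.173 1.071 1.068 1.078 1.08  1.082 1.083 1.088 1.093 1.094 1.102]
 [1.166 1.166 1.075 1.076 1.078 1.082 1.087 1.085 1.092 1.096 1.097]
 [1.165 1.153 1.079 1.075 1.081 1.084 1.087 1.092 1.086 1.099 1.114]
 [1.146 1.148 1.145 1.078 1.085 1.083 1.085 1.089 1.13  1.13  1.124]
 [1.139 1.139 1.072 1.078 1.079 1.081 1.131 1.125 1.127 1.126 1.131]
 [1.137 1.134 1.068 1.079 1.125 1.119 1.12  1.122 1.121 1.12  1.119]
 [1.125 1.115 1.077 1.075 1.117 1.116 1.119 1.114 1.113 1.116 1.114]
 [1.12  1.111 1.094 1.084 1.111 1.11  1.11  1.106 1.109 1.107 1.108]]
```

View pics/s2y.png

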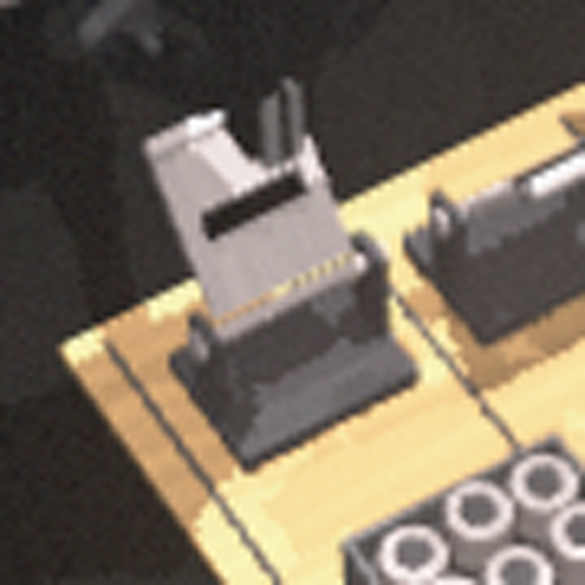

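```bash
cat > tags.py <<'E'
from h import *
import sys
def tags(n,d):
    H,W=d['range_z'].shape
    vv,uu=np.mgrid[0:H,0:W]
    p=cv2.undistortPoints(np.stack([uu.ravel(),vv.ravel()],1).astype(np.float64)[:,None],d['intrinsics'],np.array([float(d['k1']),0,0,0.]))[:,0]
    z=d['range_z'].ravel().astype(float);X=(np.c_[p,np.ones(len(p))]*z[:,None]-d['t'])@d['R']
    u=np.array([.9962,.0868,0]);v=np.array([-.0868,.9962,0])
    img=d['img'].reshape(-1,3).astype(int)
    for nm,h in (('bush',[.5565,-.1205,.053]),('pins',[.549,-.022,.053]),('blocks',[.541,.078,.053]),('low',[.532,.177,.053])):
        q=X-h;a=q@u;b=q@v;c=q[:,2]
        m=(z>0)&(abs(b)<.027)&(c>.012)&(c<.085)&(abs(a)<.06)&(img.min(1)>int(sys.argv[1]) if len(sys.argv)>1 else img.min(1)>90)
        if m.sum()<10: print(n,nm,m.sum());continue
        print(n,nm,m.sum(),'angle',np.median(np.arctan2(a[m],c[m])).round(3),'max radius',np.percentile(np.hypot(a[m],c[m]),98).round(3))
        for lo in (.015,.03,.045,.06,.07):
            k=m&(c>lo)&(c<lo+.01)
            if k.sum()>3 and nm in('bush','blocks'): print('   z',lo,'x',np.median(a[k]).round(3),k.sum())
E
python3 - <<'E'
from tags import *
tags('s2',dict(np.load('pics/s2.png.npz')))
E
```

```text
s2 bush 407 angle -0.638 max radius 0.075
   z 0.015 x -0.015 133
   z 0.03 x -0.027 81
   z 0.045 x -0.038 65
   z 0.06 x -0.042 6
s2 pins 112 angle 0.618 max radius 0.075
s2 blocks 446 angle -0.668 max radius 0.075
   z 0.015 x -0.016 102
   z 0.03 x -0.029 77
   z 0.045 x -0.04 102
   z 0.06 x -0.043 8
s2 low 412 angle -0.654 max radius 0.075
```

Run:
```python
from h import *
d=dict(np.load('pics/s2.png.npz'))
for v in range(236,258,2): print(v,[depthpt(d,u,v).round(3).tolist() for u in (300,303,305)])
w=dict(np.load('pics/w2.png.npz'))
T=w['tool_from_camera'];print(T.round(3))
for (u,v) in [(302,318),(328,318),(302,335),(328,335),(314,318),(300,290),(262,340),(314,275)]:
    c=ray(w,u,v)*w['range_z'][v,u]; print((u,v),(T@np.r_[c,1])[:3].round(4))
```

```text
236 [[0.569, -0.129, 0.204], [0.554, -0.116, 0.183], [0.562, -0.115, 0.19]]
238 [[0.57, -0.13, 0.199], [0.559, -0.119, 0.183], [0.563, -0.116, 0.185]]
240 [[0.564, -0.128, 0.186], [0.56, -0.119, 0.178], [0.563, -0.116, 0.179]]
242 [[0.565, -0.128, 0.181], [0.558, -0.119, 0.169], [0.562, -0.116, 0.172]]
244 [[0.565, -0.129, 0.175], [0.562, -0.121, 0.169], [0.563, -0.116, 0.167]]
246 [[0.56, -0.127, 0.164], [1.173, -0.383, 0.917], [0.561, -0.116, 0.158]]
248 [[0.56, -0.127, 0.157], [0.562, -0.121, 0.156], [0.563, -0.117, 0.154]]
250 [[0.56, -0.128, 0.151], [0.563, -0.122, 0.151], [0.563, -0.117, 0.148]]
252 [[0.56, -0.128, 0.145], [0.562, -0.122, 0.144], [0.561, -0.117, 0.14]]
254 [[0.557, -0.127, 0.134], [0.56, -0.122, 0.135], [0.527, -0.102, 0.089]]
256 [[0.53, -0.116, 0.093], [0.529, -0.109, 0.088], [0.534, -0.106, 0.092]]
[[ 1.    -0.001 -0.    -0.   ]
 [ 0.    -0.318  0.948 -0.178]
 [-0.001 -0.948 -0.318  0.082]
 [ 0.     0.     0.     1.   ]]
(302, 318) [-0.0045 -0.0453  0.0111]
(328, 318) [ 0.0047 -0.0457  0.0113]
(302, 335) [-0.0042 -0.0582  0.0118]
(328, 335) [ 0.0043 -0.0575  0.0114]
(314, 318) [-0.0003 -0.0452  0.0111]
(300, 290) [-0.0004 -0.1779  0.0824]
(262, 340) [-0.0257  0.0014 -0.0261]
(314, 275) [-0.0002  0.0295 -0.0033]
```

Run:
```python
from h import *
for n in ('w1','w2'):
    w=dict(np.load(f'pics/{n}.png.npz'));T=w['tool_from_camera']
    for (u,v) in [(301,v) for v in range(302,372,6)]+[(328,316),(328,340),(314,330)]:
        r=w['range_z'][v,u];c=ray(w,u,v)*r; print(n,(u,v),r.round(3),(T@np.r_[c,1])[:3].round(4),w['img'][v,u])
a=cv2.imread('pics/w1.png')[250:400,220:410];cv2.imwrite('pics/w1y.png',cv2.resize(a,None,fx=4,fy=4,interpolation=cv2.INTER_CUBIC)*1)
```

```text
w1 (301, 302) 0.303 [-0.0096  0.0966 -0.0522] [55 55 51]
w1 (301, 308) 0.305 [-0.0096  0.0966 -0.057 ] [63 61 61]
w1 (301, 314) 0.151 [-0.005  -0.0423  0.0111] [98 99 97]
w1 (301, 320) 0.147 [-0.0048 -0.0471  0.0113] [99 99 97]
w1 (301, 326) 0.141 [-0.0047 -0.0525  0.0119] [97 98 94]
w1 (301, 332) 0.138 [-0.0046 -0.056   0.0117] [99 98 96]
w1 (301, 338) 0.134 [-0.0045 -0.0606  0.0121] [97 97 95]
w1 (301, 344) 0.132 [-0.0044 -0.0628  0.0113] [98 98 95]
w1 (301, 350) 0.128 [-0.0043 -0.0671  0.0118] [102 102  99]
w1 (301, 356) 0.126 [-0.0042 -0.0688  0.0108] [97 99 98]
w1 (301, 362) 0.123 [-0.0042 -0.0719  0.0108] [129 130 125]
w1 (301, 368) 0.119 [-0.004  -0.0762  0.0117] [34 36 38]
w1 (328, 316) 0.15 [ 0.0047 -0.0436  0.011 ] [96 95 92]
w1 (328, 340) 0.134 [ 0.0042 -0.0601  0.0111] [96 98 94]
w1 (314, 330) 0.14 [-0.0003 -0.054   0.0113] [21 21 22]
w2 (301, 302) 0.217 [-0.0069  0.0182 -0.0137] [123 117 112]
w2 (301, 308) 0.212 [-0.0068  0.0135 -0.0148] [47 46 47]
w2 (301, 314) 0.151 [-0.005  -0.0425  0.0112] [92 93 91]
w2 (301, 320) 0.147 [-0.0048 -0.0469  0.0112] [92 94 88]
w2 (301, 326) 0.143 [-0.0047 -0.0513  0.0113] [94 92 92]
w2 (301, 332) 0.139 [-0.0046 -0.0555  0.0114] [95 96 90]
w2 (301, 338) 0.136 [-0.0045 -0.0585  0.0109] [94 93 91]
w2 (301, 344) 0.131 [-0.0044 -0.0632  0.0115] [95 96 91]
w2 (301, 350) 0.128 [-0.0043 -0.0663  0.0113] [96 95 92]
w2 (301, 356) 0.125 [-0.0042 -0.0694  0.0112] [95 94 93]
w2 (301, 362) 0.123 [-0.0041 -0.0721  0.0109] [123 124 120]
w2 (301, 368) 0.118 [-0.004  -0.0767  0.012 ] [30 25 32]
w2 (328, 316) 0.149 [ 0.0047 -0.0448  0.0116] [94 93 91]
w2 (328, 340) 0.134 [ 0.0042 -0.0608  0.0115] [94 93 91]
w2 (314, 330) 0.14 [-0.0003 -0.0544  0.0115] [22 28 24]
```

View pics/w1y.png

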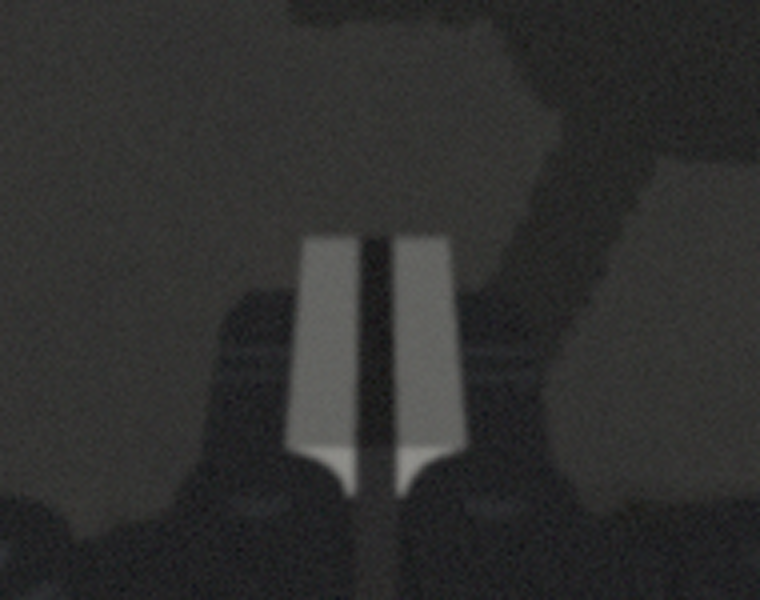

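The fingertips measure about 41 mm behind the reported TCP. The wrist depth and the scene view agree on this, so the finger passed over the tag without touching it. I'll back off and come in 37 mm lower.

Emit:
{"op": "step_arm", "data": {
  "moves": [
    [[0,0,0,0,0,-0.03,255],[0,0,0,0,0,-0.03,255],[0,0,0,0,0,-0.03,255],[0,0,0,0,0,0,255],[0,0,0,-0.002,0.019,0,255],[0,0,0,0,0.018,0,255],[0,0,0,0,0,0,255]]
  ]
}}

```text
clock: 4.55
tool_pos: [0.4606, -0.1284, 0.0602]
tool_rot: [-1.572, 0.001, -1.485]
contact_force: [-0.1, 0.5, 0.2]
width: -0.0001
```

```bash
python3 go.py;python3 - <<'E'
from h import *
save('wrist','w3.png');save('scene','s3.png')
w=dict(np.load('pics/w3.png.npz'));T=w['tool_from_camera']
for v in range(300,332,3):
    c=ray(w,301,v)*w['range_z'][v,301]; print(v,(T@np.r_[c,1])[:3].round(4))
E
```

```text
4.55 [ 0.4606 -0.1284  0.0602] [-1.572e+00  1.000e-03 -1.485e+00] [-0.08  0.5   0.2 ] -6.4008108668631e-05
bush hinge frame -0.0963 0.0004 0.0072 to stand-off -85,0,+45 in tool: [ 0.0004 -0.0378  0.0112]
blocks hinge frame -0.0981 -0.1987 0.0072 to stand-off -85,0,+45 in tool: [-0.1987 -0.0376  0.0128]
300 [-0.0083  0.059  -0.0323]
303 [-0.0083  0.0592 -0.0345]
306 [-0.0083  0.0593 -0.0366]
309 [-0.0084  0.0594 -0.0388]
312 [-0.005  -0.0413  0.0114]
315 [-0.005  -0.0429  0.011 ]
318 [-0.0049 -0.0451  0.011 ]
321 [-0.0048 -0.0485  0.0117]
324 [-0.0047 -0.0503  0.0115]
327 [-0.0047 -0.0527  0.0117]
330 [-0.0046 -0.0541  0.0113]
```

View pics/w3.png

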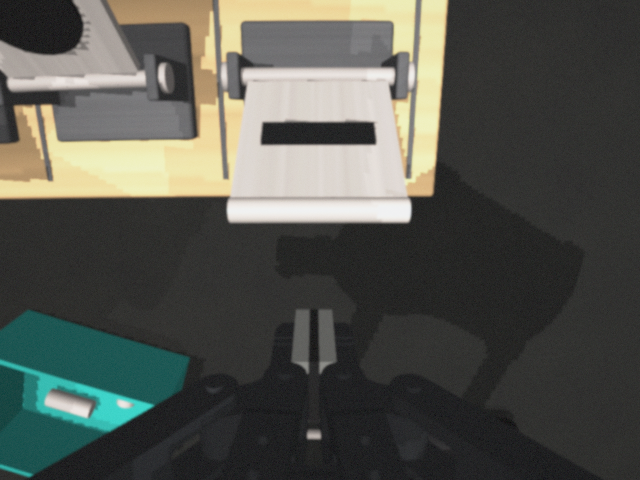

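View pics/s3.png

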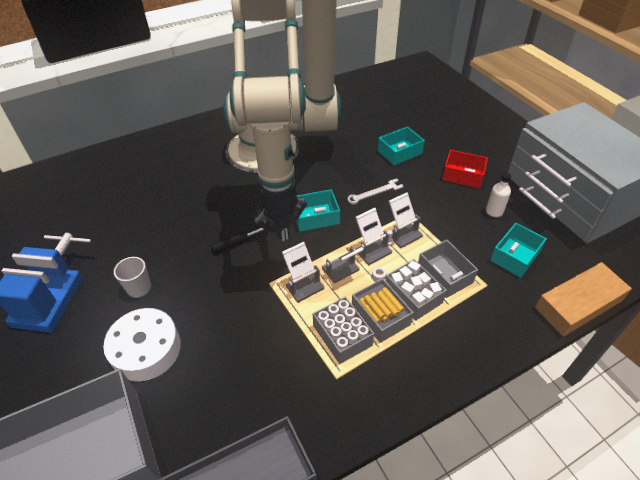

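Emit:
{"op": "step_arm", "data": {
  "moves": [
    [[0,0,0,0,0,0.015,255],[0,0,0,0,0,0.015,255],[0,0,0,0,0,0.008,255],[0,0,0,0,0,0.008,255],[0,0,0,0,0,0.008,255],[0,0,0,0,0,0.008,255]]
  ]
}}

```text
clock: 5.4
tool_pos: [0.5228, -0.1234, 0.0611]
tool_rot: [-1.571, -0.0, -1.485]
contact_force: [0.6, 0.1, 1.3]
width: 0.0
```

Emit:
{"op": "step_arm", "data": {
  "moves": [
    [[0,0,0,0,0,0.008,255],[0,0,0,0,0,0.008,255],[0,0,0,0,0,0.006,255],[0,0,0,0,0,0.006,255],[0,0,0,0,0,0,255]]
  ]
}}

```text
clock: 6.02
tool_pos: [0.5507, -0.1211, 0.0611]
tool_rot: [-1.571, -0.0, -1.485]
contact_force: [-0.3, -0.3, -0.1]
width: 0.0001
```

```bash
python3 go.py;python3 - <<'E'
from h import *
save('wrist','w4.png');save('scene','s4.png')
from tags import *
d=dict(np.load('pics/s4.png.npz'));tags('s4',d)
a=d['img'][185:345,230:450,::-1];cv2.imwrite('pics/s4y.png',cv2.resize(a,None,fx=3.4,fy=3.4,interpolation=cv2.INTER_CUBIC))
E
```

```text
6.025 [ 0.5507 -0.1211  0.0611] [-1.571 -0.    -1.485] [-0.31 -0.29 -0.13] 0.00011439692953830122
bush hinge frame -0.0058 -0.0 0.0081 to stand-off -85,0,+45 in tool: [ 0.     -0.037  -0.0792]
blocks hinge frame -0.0076 -0.1991 0.0081 to stand-off -85,0,+45 in tool: [-0.1991 -0.037  -0.0776]
s4 bush 155 angle 0.589 max radius 0.077
   z 0.015 x 0.009 6
   z 0.03 x 0.023 10
   z 0.045 x 0.037 20
   z 0.06 x 0.04 31
   z 0.07 x 0.005 9
s4 pins 113 angle 0.614 max radius 0.075
s4 blocks 450 angle -0.665 max radius 0.075
   z 0.015 x -0.016 101
   z 0.03 x -0.03 79
   z 0.045 x -0.039 105
   z 0.06 x -0.043 8
s4 low 409 angle -0.654 max radius 0.075
```

View pics/s4y.png

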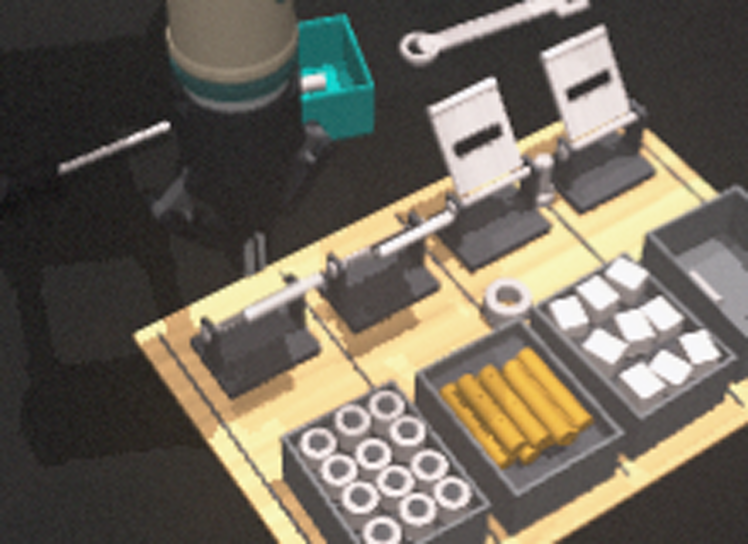

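The bushings tag has fallen over with its disc side up, and the neighbouring tags haven't moved. Next is the blocks tag.

Emit:
{"op": "step_arm", "data": {
  "moves": [
    [[0,0,0,0,-0.03,-0.03,255],[0,0,0,0,-0.02,-0.03,255],[0,0,0,0,0,-0.03,255],[0,0,0,-0.05,0,0,255],[0,0,0,-0.05,0,0,255],[0,0,0,-0.05,0,0,255],[0,0,0,-0.049,0,0,255],[0,0,0,0,0.025,0,255],[0,0,0,0,0.025,0,255],[0,0,0,0,0,0,255],[0,0,0,0,0,0,255]]
  ]
}}

```text
clock: 7.5
tool_pos: [0.444, 0.0694, 0.0618]
tool_rot: [-1.57, -0.0, -1.485]
contact_force: [0.2, 0.3, -0.3]
width: -0.0001
```

```bash
python3 go.py;python3 - <<'E'
from h import *
save('wrist','w5.png')
E
```

```text
7.5 [0.444  0.0694 0.0618] [-1.57  -0.    -1.485] [ 0.23  0.31 -0.32] -7.027238662527207e-05
bush hinge frame -0.0956 0.1989 0.0088 to stand-off -85,0,+45 in tool: [ 0.1989 -0.0362  0.0109]
blocks hinge frame -0.0974 -0.0002 0.0088 to stand-off -85,0,+45 in tool: [-0.0002 -0.0362  0.0124]
```

View pics/w5.png

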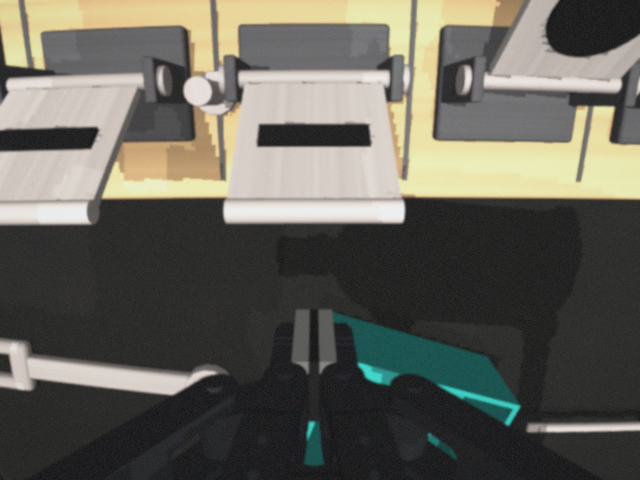

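The tag is centred at column 314, which matches the finger at column 314. I'll use the same push.

Emit:
{"op": "step_arm", "data": {
  "moves": [
    [[0,0,0,0,0,0.015,255],[0,0,0,0,0,0.015,255],[0,0,0,0,0,0.008,255],[0,0,0,0,0,0.008,255],[0,0,0,0,0,0.008,255],[0,0,0,0,0,0.008,255],[0,0,0,0,0,0.008,255],[0,0,0,0,0,0.008,255],[0,0,0,0,0,0.007,255],[0,0,0,0,0,0.007,255],[0,0,0,0,0,0,255]]
  ]
}}

```text
clock: 8.93
tool_pos: [0.5358, 0.0774, 0.0611]
tool_rot: [-1.57, -0.0, -1.485]
contact_force: [-0.2, -0.1, -0.3]
width: 0.0002
```

```bash
python3 go.py;python3 - <<'E'
from h import *
save('scene','s6.png')
from tags import *
d=dict(np.load('pics/s6.png.npz'));tags('s6',d)
a=d['img'][185:345,230:450,::-1];cv2.imwrite('pics/s6y.png',cv2.resize(a,None,fx=3.4,fy=3.4,interpolation=cv2.INTER_CUBIC))
E
```

```text
8.925 [0.5358 0.0774 0.0611] [-1.57  -0.    -1.485] [-0.21 -0.14 -0.3 ] 0.0001792186804612863
bush hinge frame -0.0034 0.199 0.0081 to stand-off -85,0,+45 in tool: [ 0.1991 -0.037  -0.0813]
blocks hinge frame -0.0052 -0.0001 0.0081 to stand-off -85,0,+45 in tool: [-0.     -0.037  -0.0798]
s6 bush 109 angle 0.628 max radius 0.076
   z 0.03 x 0.025 5
   z 0.045 x 0.044 13
   z 0.06 x 0.044 14
s6 pins 103 angle 0.621 max radius 0.075
s6 blocks 125 angle 0.486 max radius 0.078
   z 0.015 x 0.009 4
   z 0.03 x 0.022 5
   z 0.045 x 0.008 16
   z 0.06 x 0.035 73
   z 0.07 x 0.006 7
s6 low 327 angle -0.654 max radius 0.073
```

View pics/s6y.png

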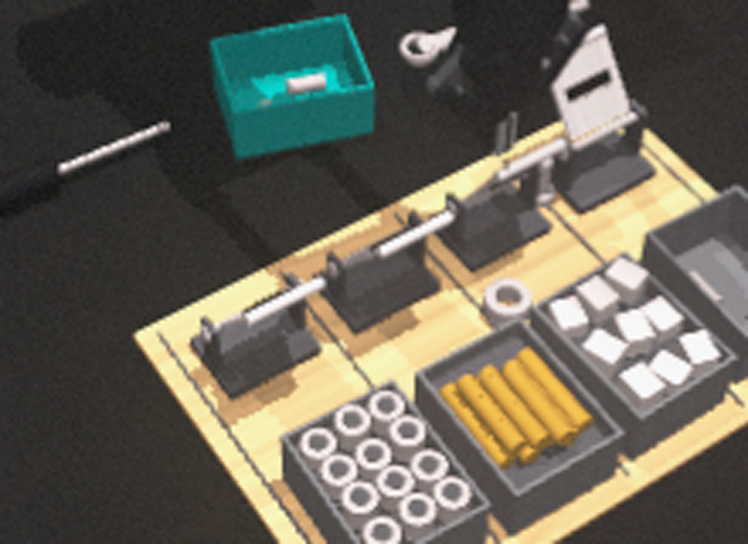

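It fell too. Now I'll retreat upward and back, then check.

Emit:
{"op": "step_arm", "data": {
  "moves": [
    [[0,0,0,0,-0.03,-0.015,255],[0,0,0,0,-0.04,-0.03,255],[0,0,0,0,-0.05,-0.03,255],[0,0,0,0.04,-0.03,-0.04,255],[0,0,0,0.05,0,-0.03,255],[0,0,0,0.05,0,0,255],[0,0,0,0.05,0,0,255],[0,0,0,0.05,0,0,255],[0,0,0,0.05,0,0,255],[0,0,0,0,0,0,255],[0,0,0,0,0,0,255]]
  ]
}}

```text
clock: 10.35
tool_pos: [0.4157, -0.2222, 0.21]
tool_rot: [-1.572, 0.001, -1.486]
contact_force: [-0.9, -0.4, -0.5]
width: -0.0001
```

```bash
python3 go.py;python3 - <<'E'
from h import *
save('scene','s7.png');save('top','t7.png')
from tags import *
for n in('s7','t7'): tags(n,dict(np.load(f'pics/{n}.png.npz')))
a=cv2.imread('pics/t7.png')[115:255,205:410];cv2.imwrite('pics/t7z.png',cv2.resize(a,None,fx=3.9,fy=3.9,interpolation=cv2.INTER_CUBIC))
E
```

```text
10.35 [ 0.4157 -0.2222  0.21  ] [-1.572e+00  1.000e-03 -1.486e+00] [-0.91 -0.42 -0.54] -0.00014763875072897477
bush hinge frame -0.1491 -0.089 0.157 to stand-off -85,0,+45 in tool: [-0.089   0.1121  0.064 ]
blocks hinge frame -0.1509 -0.2881 0.157 to stand-off -85,0,+45 in tool: [-0.2881  0.1124  0.0655]
s7 bush 109 angle 0.637 max radius 0.076
   z 0.03 x 0.024 4
   z 0.045 x 0.044 16
   z 0.06 x 0.043 9
s7 pins 116 angle 0.613 max radius 0.075
s7 blocks 103 angle 0.614 max radius 0.075
   z 0.015 x 0.013 6
   z 0.03 x 0.022 8
   z 0.045 x 0.04 9
   z 0.06 x 0.04 11
s7 low 413 angle -0.649 max radius 0.075
t7 bush 355 angle 0.588 max radius 0.073
   z 0.015 x 0.01 57
   z 0.03 x 0.024 45
   z 0.045 x 0.034 96
   z 0.06 x 0.039 11
t7 pins 358 angle 0.572 max radius 0.072
t7 blocks 367 angle 0.563 max radius 0.072
   z 0.015 x 0.008 53
   z 0.03 x 0.022 50
   z 0.045 x 0.033 88
   z 0.06 x 0.04 7
t7 low 339 angle -0.681 max radius 0.077
```

View pics/t7z.png

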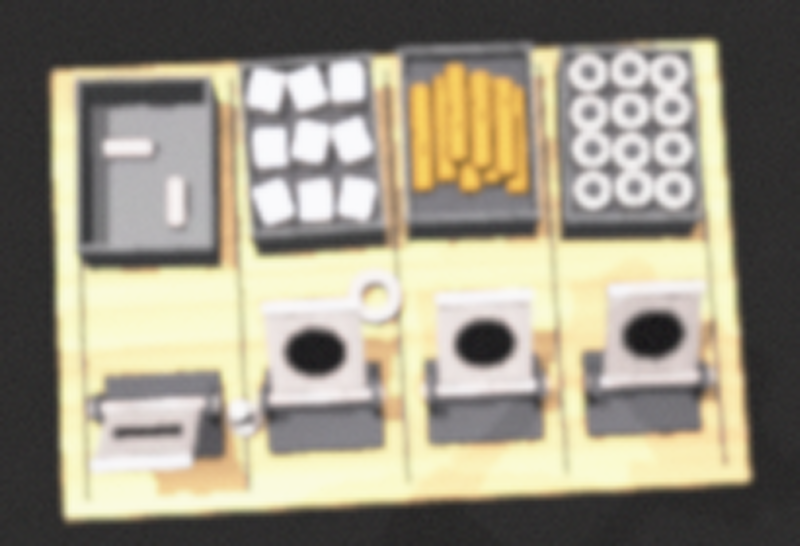

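View pics/s7.png

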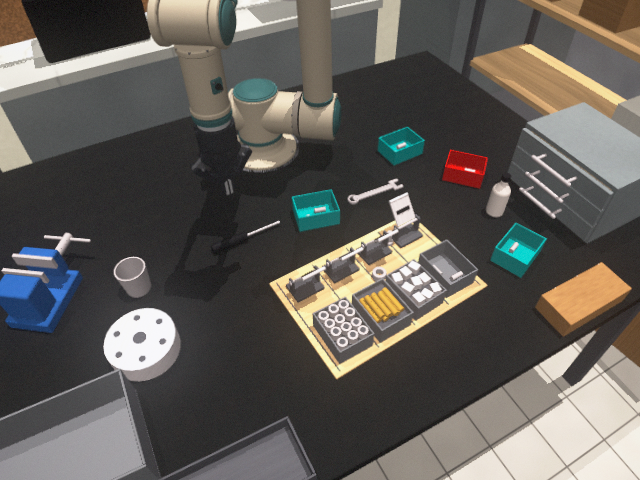

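The top view shows three discs leaning to the full bins (zoom pixels 316,350; 485,342; 653,333), and the bar on the nearly empty bin's tag (147,430). Nothing else has moved.

```bash
python3 -c "
from h import *
print(sign_off())"
```

```text
the job is handed in; nothing more can be done
None
```

The job is done and handed in at about 10 s of the 64 s allowed. All four tags now read as asked.

- **Pushed over:** I pushed two tags from behind with the shut fingertips, at roughly 0.06 m/s. They were the tags for the full bushings bin and the full blocks bin. Both now lean to their bins with the disc up.
- **Left alone:** the pins tag (disc up) and the nearly empty bin's tag (bar up) were already right.

**Last checks:** in the final top and scene views, the three full bins' tags measure about +0.56 to +0.64 rad and the nearly empty bin's tag about -0.65 to -0.68. The turned tags match the untouched pins tag. By eye, the bins, bolt, collar and other things have not moved. The contact force readings I saw stayed under 2 N, and the robot touches nothing.

**A disagreement:** the fingertips measured about 41 mm behind the reported TCP, in both the wrist depth and the scene view. Because of this the first pass went over the bushings tag without touching it. I lowered the tool by 37 mm and repeated the push.

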